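# Seat a round biscuit tile in the V-stop of a drilling jig and nip it with the cam

## Robot

A 6-joint arm with a two-finger parallel gripper is mounted at the origin on the work surface. World frame = base frame: x ahead of the robot, y to its left, z up, the work surface at z = 0. Lengths are in m, angles in rad, forces in N, time in s.
With the tool pointing down it reaches from about 0.375 to 0.925 m from the base axis. Payload 5.7 kg.
Tool frame: the origin (TCP) lies on the centre line of the jaws, within the pads' length; the fingertips stand 25 mm ahead of it and the grasp point (between the pads) lies 6 mm ahead of it (robot.tcp_to_tips is the distance from the TCP to the fingertips, in m); z points along the fingers, y is the direction in which the jaws open and shut (so a half turn about z gives the same grasp; the last joint's range is limited). The gripper opens to 88 mm and grips with 3 to 60 N. Pads are 20 mm wide; open, the fingers measure 115 mm over their backs; the gripper's body (75 mm by 178 mm) begins 61 mm behind the grasp point.
Start: joints at [-1.248, 0.359, 1.51, -0, 1.272, -0.115], TCP at [0.254, -0.543, 0.221] pointing down, gripper open.
Joint ranges: [-2.97, 2.97], [-1.01, 2.36], [0.21, 2.38], [-0.96, 4.11], [0.2, 2.71], [-2.98, 2.98]. Speed limits (rad/s): [2.39, 2.39, 3.14, 3.14, 3.14, 3.14].

## Interface

Orientations are given as a rotation vector (axis times angle).
In Python, from bench import sense, vision, robot, search_frame, trace, tip_of gives the robot as it stands.
- The arm moves only by the tool servo_tool, never from a script. Its argument "motion" is a list of rows, each a list of 2 entries, a list of its own where there are three numbers: the shift along the world's x, y, z in cm, then the turn, a rotation vector about the world's x, y, z in degrees. In form: [[[dx, dy, dz], [wx, wy, wz]], ...]. A call has 1 to 20 rows; each row is the pose to reach, as a shift and turn from the pose commanded when the call began; what a row does not reach only later rows make up. A row lasts 1/12 s, in which the tool goes at most 41.7 mm and 7.16 degrees, less where a joint would pass 70% of its speed; a pose out of reach is approached as far as the arm can. A call with a gripper value outside its range is refused whole. "gripper" is the finger opening in cm, from 0 to 8.78, set as the call begins (left out, the last holds). The fingers move at their own pace and stop on an object; the grip force is fixed at half the most. Time passes only in rows, so rows that repeat a pose let the fingers close. It gives the time, the measured TCP pose, the force and the opening at its end, in the units of the state.
- sense(): the state, without advancing time (a new reading comes with each control period).
- vision.read_camera(name): name is "side" or "top"; returns the picture (384x512x3 uint8, blue, green, red); there is no depth.
- vision.camera_model(name): a dict with "camera_matrix" (3x3 intrinsics, pixels), "extrinsics" (4x4, takes a point from camera to world coordinates). Camera axes: x right, y down, z forward; pixel columns grow to the right and rows downward; lengths in m; the calibration is good to about 2 mm. A picture is of the moment at which its call begins. camera_model takes no time and is no camera call.
- robot.job_done(): hands the job in, once; it reports no verdict.
Trained networks look in the newest picture that a camera, given by its name, has taken for a name from the list of things; names that differ only in an ending like _2 or _b are one class to them, and where a whole thing is asked for, a point or a joint stands for the part that bears it (a point fixed in the world has none). Each returns a list of dicts, best first, with "score" (0 to 1); they miss things now and then, are a little off and sometimes report something else, mostly with a low value. They report only what shows in the picture. A call takes as long as a camera call. They do not tell look-alikes from the thing itself.
- search_frame(camera, thing): "extent" ([left, top, right, bottom] in pixels, round what is visible of it).
- trace(camera, thing): "mask" (384x512 bool, what is visible of it) and "extent" ([left, top, right, bottom] in pixels, round what is visible of it).
- tip_of(camera, thing): "uv" ([column, row] in pixels: a listed point, or the origin of a listed thing).
The state is a dict: "time_s": time; "joint_pos": joint angles; "joint_velocities": joint speeds; "effort": joint torques, N m; "position": TCP position; "ee_rot": TCP orientation; "wrist_force": force on the tool from outside, world axes, zero at the start; "torque": the same for the moment, N m; "finger_gap": finger opening in m.
Only numpy, scipy, OpenCV 4.12 (cv2) and the standard library are available. Lean on these libraries where they do the work, as an engineer would, in place of code of your own. Each camera call takes 0.05 s, during which the arm holds its last target.

## Task

Slide the cream round tile along the jig bed into the V-stop and press it home until it bears on both faces (rock it a little if it hangs on one), then swing the cam lever round by its red knob until the cam's rubber nose nips the tile tight, so that it stays centred and held between the nose and both faces once you let go. Feel for the contact and be gentle: biscuit ware chips if it is pushed or clamped hard. Leave the glazed tiles, the jar and the brush where they are.

Things in the scene. Friction and masses are not known exactly. Their poses are not given: they have to be found in the camera images.
- jig: Brown film-faced plywood jig bed, fixed to the bench, 370 x 205 x 18 mm. Origin: on the bench, under the bed near its middle; the flat top is 18 mm higher and spans jig x -175 to +195 mm, y -99 to +106 mm. Jig x points along the bed into the V and lies roughly along world +y; jig +y points roughly back at the robot; z up. The V is symmetric about jig y = 0.
- v_seat (a point): Where the centre of the 120 mm tile lies when it sits against both faces of the V; 7 mm above the bed's top; axes as the jig's. The aluminium V-stop (faces at 90 degrees to each other, 74 mm long, 16 mm high, opening to jig -x) is bolted down; its place along the bed differs by a few mm from job to job.
- face_near: The V's face on the robot's side (jig +y side). Origin: where the seated tile touches it, 8 mm above the bed's top. Its x axis is the face normal, pointing at the tile; y runs along the face, z up. The fence is 14 mm thick, aluminium with a slick white plastic facing.
- face_far: The V's other face (jig -y side); origin and axes in the same way.
- tile: The cream, unglazed (biscuit) round tile, 120 mm in diameter, 14 mm thick, about 0.2 to 0.45 kg, lying flat and loose on the bed. Origin: centre of its underside.
- tile_center (a point): Centre of the cream tile, 7 mm above its underside.
- cam (a joint): Angle of the cam lever about its upright pivot, rad: 0 fully open, growing as it swings (counter-clockwise from above) to nip the tile; stop at 2.93. Starts nearly open. The nose meets a seated tile at 2.5 to 2.75 rad, the angle depending on where the V is bolted. The pivot is stiff (0.25 N m of friction): the lever stays where it is left, and the nose holds by friction once it has nipped.
- cam_pivot (a point): On the cam's upright pivot axis, fixed at jig x = -43, y = +79 mm; 7 mm above the bed's top.
- cam_nose: The cam's round black rubber nose, 32 mm in diameter, 1 to 13 mm above the bed's top; origin: its centre, 66 mm from the pivot axis. Open, the cam's arm points back along jig -x, clear of the tile's way. Closing, the nose sweeps across the bed behind the tile and wedges against its rim, pressing it into the V.
- cam_knob (a point): Middle of the round red upright knob on the cam lever's handle; the knob revolves freely on its stud: 24 mm in diameter, 34 mm high, foot 20 mm and top 54 mm above the bed's top, 80 mm from the pivot axis. It travels on an arc about the pivot, from the near side of the jig round to behind the tile. The handle under it lies 2 to 14 mm above the bed's top.
- glazed_roundel_center (a point): Amber glazed round tile, 120 mm across, 14 mm thick, lying on the bench; its centre. A bystander.
- square_tile_center (a point): Turquoise glazed square tile, 100 x 100 x 9 mm, lying on the bench; its centre. A bystander.
- glaze_bottle_center (a point): Glaze jar, 72 mm across, 165 mm high, standing on the bench; its axis, 80 mm up. A bystander.
- brush_center (a point): Flat brush, 200 mm long, lying on the bench; its middle. A bystander.
There are look-alikes about, which are no part of the job. What is shaped like the tile but blue, green or pink is not meant.

How it is judged:
On the way:
1. the tile is pressed against both faces of the V (more than 0.5 N on each) before the cam touches it (contact force between tile and face_near above 0.5 N and contact force between tile and face_far above 0.5 N and contact force between tile and cam_nose below 0.1 N), for 0.15 s.
At the end, for the whole second after the job is handed in: The tile lies flat and at rest in the V, its centre within 2.5 mm of the seat point, held by the cam: the nose presses on it with more than 2 N and it presses on each face with more than 0.5 N, with the robot touching nothing (contact force between tile and face_near above 0.5 N and contact force between tile and face_far above 0.5 N and contact force between tile and cam_nose above 2 N and horizontal distance between tile_center and v_seat below 0.0025 m and angle between tile's own z axis and vertical below 0.03 rad and linear speed of tile below 0.005 m/s and velocity of joint cam below 0.02 rad/s).
It fails at once if the tile is pushed by the robot with more than 25 N (contact force between any of the fingers, the arm and tile above 25 N).
It fails at once if the tile is pressed on a face or by the cam with more than 30 N (contact force between tile and face_near above 30 N or contact force between tile and face_far above 30 N or contact force between tile and cam_nose above 30 N).
It fails at once if a glazed tile, the jar or the brush is moved by more than 10 mm (distance of any of glazed_roundel_center, square_tile_center, glaze_bottle_center, brush_center from where it was at the start of the episode above 0.01 m).
It also fails if it takes over 69 s, if anything falls off the work surface, if the arm or the gripper's body presses on something with over 40 N, if the wrist force passes 120 N, or if a joint passes its speed limit or range.

## Working session

There is one attempt and no reset: what is moved stays moved. The work goes in short steps, Python scripts to look and compute and a tool call to move; the robot and the scene stay as the last step left them, time stands still between calls to the robot, and variables do not carry over. Pictures are saved under pics/ and viewed, and the job is handed in when it is done.

Besides the shell and the picture viewer there is one more tool, called after ">>>" as name(argument=value, ...), one argument or row to a line, values as JSON. servo_tool: Moves the arm, as the interface text tells. Its arguments: {"type":"object","properties":{"motion":{"type":"array","items":{"type":"array"}},"gripper":{"type":"number"}},"required":["motion"]}

```bash
mkdir -p pics; cat > h.py <<'E'
import numpy as np, cv2
from bench import sense, vision, robot, search_frame, trace, tip_of
def ray(cam,uv):
    m=vision.camera_model(cam);K=np.array(m["camera_matrix"]);T=np.array(m["extrinsics"])
    d=T[:3,:3]@np.linalg.inv(K)@np.array([uv[0],uv[1],1.]);return T[:3,3],d
def at_z(cam,uv,z):
    o,d=ray(cam,uv);return o+d*(z-o[2])/d[2]
def proj(cam,p):
    m=vision.camera_model(cam);K=np.array(m["camera_matrix"]);T=np.linalg.inv(np.array(m["extrinsics"]))
    q=K@(T[:3,:3]@np.array(p)+T[:3,3]);return q[:2]/q[2]
E
python3 - <<'E'
from h import *
print(sense())
for c in("top","side"):
    im=vision.read_camera(c);cv2.imwrite(f"pics/{c}0.png",im)
    print(c,vision.camera_model(c))
    for t in("tile_center","v_seat","cam_pivot","cam_knob","cam_nose","face_near","face_far","jig"):
        print(t,[(np.round(d["uv"],1).tolist(),round(d["score"],2)) for d in tip_of(c,t)[:4]])
E
```

```text
{'time_s': 0.0, 'joint_pos': array([-1.24808416e+00,  3.59517862e-01,  1.51144193e+00,  2.21720664e-05,
        1.27250738e+00, -1.15089281e-01]), 'joint_velocities': array([-0.0004625 ,  0.0002342 ,  0.00106127,  0.00124143, -0.00080024,
        0.00059281]), 'effort': array([-1.56590497e-03, -5.15366399e+01, -2.70728928e+01,  6.75902283e-02,
        3.52451240e-02, -1.32389323e-04]), 'position': array([ 0.2541503 , -0.54273408,  0.21989834]), 'ee_rot': array([-3.06480420e+00, -6.81802561e-01,  2.71859783e-04]), 'wrist_force': array([0.20254994, 0.16697886, 0.25448954]), 'torque': array([0.03023865, 0.02688795, 0.05367737]), 'finger_gap': 0.08759191906830754}
top {'camera_matrix': array([[392.8424855 ,   0.        , 258.62891843],
       [  0.        , 392.8424855 , 191.76500691],
       [  0.        ,   0.        ,   1.        ]]), 'extrinsics': array([[ 0.0040949 , -0.9927555 ,  0.12008225,  0.51646523],
       [-0.99993347, -0.00277009,  0.01119739, -0.00509533],
       [-0.01078363, -0.12012011, -0.9927008 ,  1.32824612],
       [ 0.        ,  0.        ,  0.        ,  1.       
[... 499 characters left out ...]
496, 184.24088077],
       [  0.        ,   0.        ,   1.        ]]), 'extrinsics': array([[-0.99765094, -0.03349007,  0.059758  ,  0.54806429],
       [-0.06676404,  0.67064609, -0.7387668 ,  1.12700887],
       [-0.01533512, -0.74102108, -0.67130663,  1.0832614 ],
       [ 0.        ,  0.        ,  0.        ,  1.        ]])}
tile_center [([276.8, 152.7], 0.83), ([201.7, 176.7], 0.78), ([187.4, 225.5], 0.67), ([252.5, 184.9], 0.62)]
v_seat []
cam_pivot [([284.2, 188.6], 0.73)]
cam_knob [([308.0, 197.2], 0.56), ([258.3, 210.9], 0.31)]
cam_nose [([246.6, 123.4], 0.66), ([290.2, 175.7], 0.38)]
face_near [([278.5, 228.3], 0.52)]
face_far [([249.6, 230.3], 0.49)]
jig [([259.5, 209.7], 0.72)]
```

View pics/top0.png

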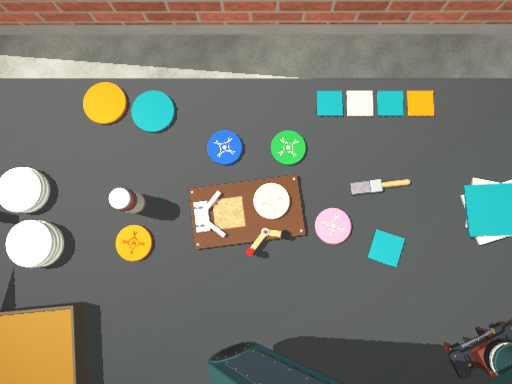

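View pics/side0.png

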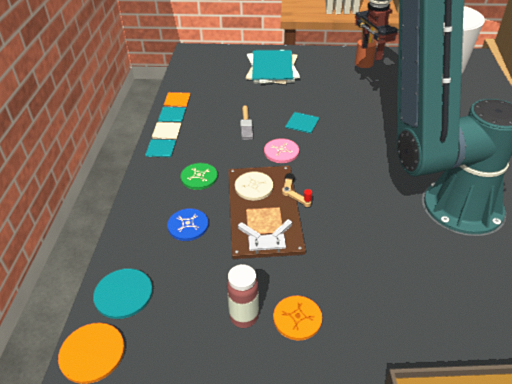

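```bash
python3 -c "
import cv2
a=cv2.imread('pics/top0.png')[150:280,170:350];cv2.imwrite('pics/top0c.png',cv2.resize(a,None,fx=4.4,fy=4.4,interpolation=2))
a=cv2.imread('pics/side0.png')[130:280,160:350];cv2.imwrite('pics/side0c.png',cv2.resize(a,None,fx=4,fy=4,interpolation=2))"
```

```text
(no output)
```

View pics/top0c.png

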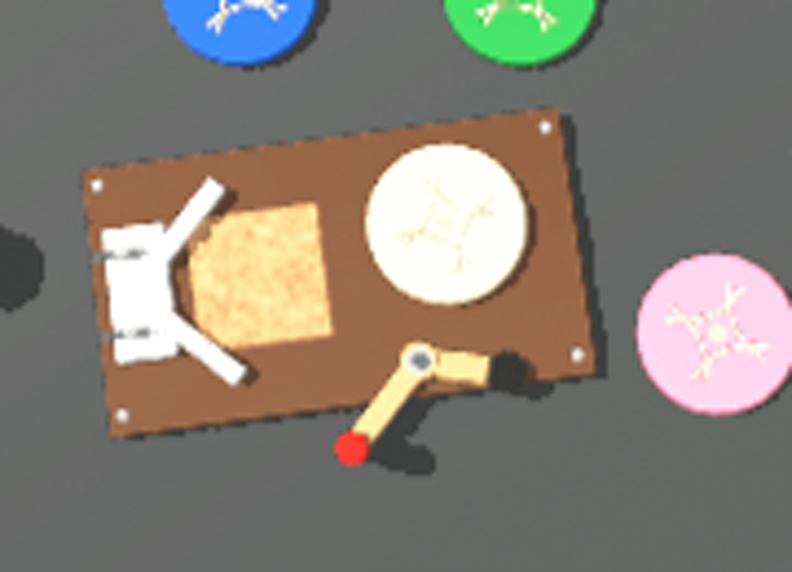

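View pics/side0c.png

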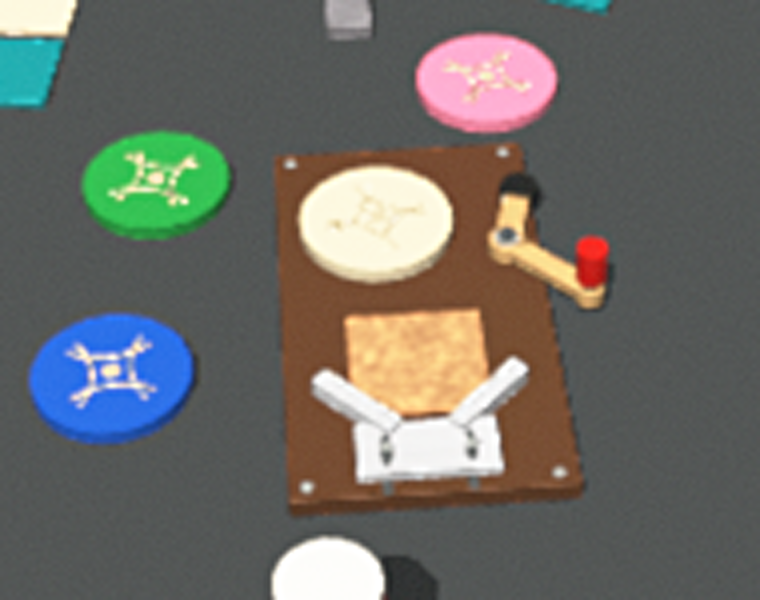

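The pictures show these candidates for "tile" in the top view:
- cream tile on the bed at (271,201), with a matching faint relief
- blue (224,147), green (288,147), pink (333,226) and amber (134,243)
- plain amber and teal discs at (105,103) and (153,111), and white stacks on the left

By the description it is the cream one on the brown bed at (271,201), and the crop confirms it. The V is at about (210,213), the pivot at (265,231), the knob at (249,251) and the nose at (285,234).

```bash
python3 - <<'E'
from h import *
from scipy.optimize import least_squares
def hull_px(c,m): 
    cs,_=cv2.findContours(m.astype(np.uint8),cv2.RETR_EXTERNAL,cv2.CHAIN_APPROX_NONE)
    return max(cs,key=cv2.contourArea)
# screws in top crop (approx) & corners
cor=[(195,-99),(-175,-99),(-175,106),(195,106)]
for c,L in(("top",[(82,170),(557,107),(597,377),(112,437)]),("side",[(290,505),(275,158),(522,145),(582,488)])):
    o,s=((170,150),4.4) if c=="top" else ((160,130),4)
    P=np.array([at_z(c,(o[0]+u/s,o[1]+v/s),0.018)[:2] for u,v in L]);Q=np.array(cor)/1000.
    f=lambda p:(np.array([[np.cos(p[2]),-np.sin(p[2])],[np.sin(p[2]),np.cos(p[2])]])@Q.T).T+p[:2]-P
    r=least_squares(lambda p:f(p).ravel(),[.5,.03,1.57]);print(c,"jig",r.x, np.round(f(r.x)*1000,1).tolist())
    R=lambda a:np.array([[np.cos(a),-np.sin(a)],[np.sin(a),np.cos(a)]])
    Rj=R(r.x[2]);piv=Rj@[-.043,.079]+r.x[:2];print("pivot",piv)
    tj=lambda p:np.round(Rj.T@(np.array(p)[:2]-r.x[:2])*1000,1)
    for t,z in(("tile",.032),):
        for d in trace(c,t)[:6]:
            k=hull_px(None,d["mask"]);(e,ax,an)=cv2.fitEllipse(k);
            w=at_z(c,e,z if c=="top" else .0295);print(t,round(d["score"],2),np.round(e,1),np.round(ax,1),w[:2],tj(w))
    for t,z in(("cam_knob",.055),("cam_pivot",.025),("cam_nose",.025),("v_seat",.025),("face_near",.026),("face_far",.026)):
        for d in tip_of(c,t)[:2]:
            w=at_z(c,d["uv"],z);print(t,round(d["score"],2),np.round(d["uv"],1),w[:2],tj(w))
E
```

```text
top jig [0.61257512 0.04018218 1.70326126] [[0.0, 1.0], [-0.8, -2.0], [1.7, -0.6], [-0.9, 1.6]]
pivot [ 0.53994656 -0.01287526]
tile 0.95 [287.9 147.3] [34.1 35. ] [ 0.82424086 -0.08831055] [-155.3 -192.8]
tile 0.94 [271.1 200. ] [35.3 36. ] [ 0.64604576 -0.03205361] [-76.  -23.6]
tile 0.77 [224.  146.8] [33.7 34.3] [0.8259023  0.12689728] [  57.8 -222.9]
tile 0.75 [332.3 225. ] [33.7 35.2] [ 0.5640536  -0.23281891] [-264.2   84.2]
tile 0.54 [385.5 247.5] [33.9 35.8] [ 0.49144009 -0.40442492] [-424.7  178.8]
tile 0.35 [127.1 200. ] [22.9 38.7] [0.64452003 0.44705318] [399.1 -85.4]
cam_knob 0.58 [253.2 250.1] [0.48194558 0.0259104 ] [  3.1 131.4]
cam_pivot 0.66 [267.7 229.9] [ 0.54734733 -0.0208712 ] [-51.9  72.7]
cam_nose 0.38 [284.2 232.9] [ 0.53770649 -0.07528645] [-104.6   89.5]
v_seat 0.67 [216.2 228.9] [0.54998663 0.14945718] [116.6  47.6]
face_near 0.47 [216.9 226.9] [0.55655692 0.1471332 ] [113.4  41.4]
face_far 0.71 [266.9 231.4] [ 0.54238783 -0.0182275 ] [-48.6  77.3]
face_far 0.5 [216.  199.3] [0.64827885 0.15168642] [105.8 -50.1]
side jig [0.61384988 0.04695745 1.70091571]
[... 165 characters left out ...]
 0.9 [187.8 225.1] [31.5 40.8] [0.82509294 0.15334959] [  78.1 -223.3]
tile 0.69 [281.5 150.7] [23.2 34.3] [ 0.56340709 -0.20684472] [-245.1   82.9]
tile 0.63 [198.6 176.4] [25.9 35.9] [ 0.82603718 -0.06100816] [-134.6 -196.4]
cam_knob 0.56 [308.  197.2] [0.47792644 0.04504253] [ 15.7 135. ]
cam_knob 0.31 [258.3 210.9] [0.62257966 0.11011341] [ 61.5 -16.9]
cam_pivot 0.73 [284.2 188.6] [ 0.54976668 -0.02184389] [-59.9  72.5]
cam_nose 0.66 [246.6 123.4] [ 0.69554547 -0.36744283] [-421.5  -27.2]
cam_nose 0.38 [290.2 175.7] [ 0.53190529 -0.08417888] [-119.4   98.3]
face_near 0.52 [278.5 228.3] [0.56218255 0.14879057] [107.7  38. ]
face_far 0.49 [249.6 230.3] [0.64478601 0.16094916] [109.  -45.5]
```

>>> servo_tool(
  motion=[
    [[1,1,0],[0,0,4]],
    [[3,3.2,-0.3],[0,0,8]],
    [[5.5,6,-0.8],[0,0,13]],
    [[8.3,9,-1.5],[0,0,18]],
    [[11,12,-2.3],[0,0,23]],
    [[13.8,15,-3.2],[0,0,28]],
    [[16.5,18,-4.2],[0,0,33]],
    [[19.3,21,-5.2],[0,0,38]],
    [[22,24,-6.2],[0,0,43]],
    [[24.8,27,-7.2],[0,0,48]],
    [[27.5,30,-8.2],[0,0,53]],
    [[30.3,33,-9.2],[0,0,58]],
    [[33,36,-10],[0,0,63]],
    [[35.8,39,-10.8],[0,0,67]],
    [[38,41.2,-11.4],[0,0,70]],
    [[39.4,42.7,-11.8],[0,0,71.7]],
    [[40.1,43.4,-12],[0,0,72.4]],
    [[40.1,43.4,-12],[0,0,72.4]],
  ],
  gripper=6.0,
)

```text
time_s: 3.1
position: [0.6564, -0.1078, 0.1001]
ee_rot: [-2.069, -2.364, -0.0]
wrist_force: [0.1, 0.1, 0.3]
finger_gap: 0.0599
```

```bash
python3 - <<'E'
from h import *
s=sense();print(s["time_s"],s["position"],s["ee_rot"],s["wrist_force"],s["finger_gap"],s["joint_pos"])
for c,(x0,x1,y0,y1) in(("top",(170,370,140,290)),("side",(160,360,110,260))):
    im=vision.read_camera(c);a=cv2.resize(im,None,fx=4,fy=4,interpolation=2)
    # tip positions predicted: TCP projection
    from scipy.spatial.transform import Rotation as Ro
    R=Ro.from_rotvec(s["ee_rot"]).as_matrix()
    for o in([0,.03,.025],[0,-.03,.025],[.01,.03,.025],[.01,-.03,.025]):
        u=proj(c,s["position"]+R@np.array(o));cv2.circle(a,tuple(int(4*q+1.5) for q in u),3,(255,0,255),-1)
    for J,col in(((.6126,.0402,1.703),(0,255,0)),((.6138,.0470,1.701),(255,255,0))):
        Rj=np.array([[np.cos(J[2]),-np.sin(J[2])],[np.sin(J[2]),np.cos(J[2])]])
        P=[proj(c,[*(Rj@(np.array(q)/1000)+J[:2]),.018]) for q in[(195,-99),(-175,-99),(-175,106),(195,106)]]
        cv2.polylines(a,[np.int32(np.array(P)*4+1.5)],True,col,1)
    cv2.imwrite(f"pics/{c}1.png",a[4*y0:4*y1,4*x0:4*x1])
E
```

```text
3.1 [ 0.656361   -0.10776697  0.10006501] [-2.06874117e+00 -2.36382411e+00 -1.29273756e-04] [0.07818314 0.05453688 0.2708978 ] 0.059938106811253576 [-2.66642064e-01  5.66609795e-01  1.48131590e+00  2.59476729e-04
  1.09395310e+00 -3.99708218e-01]
```

View pics/top1.png

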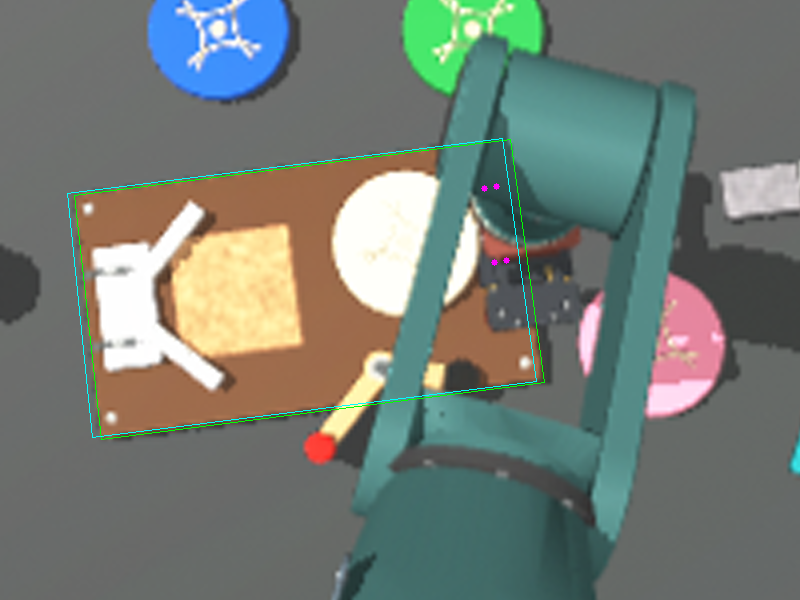

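View pics/side1.png

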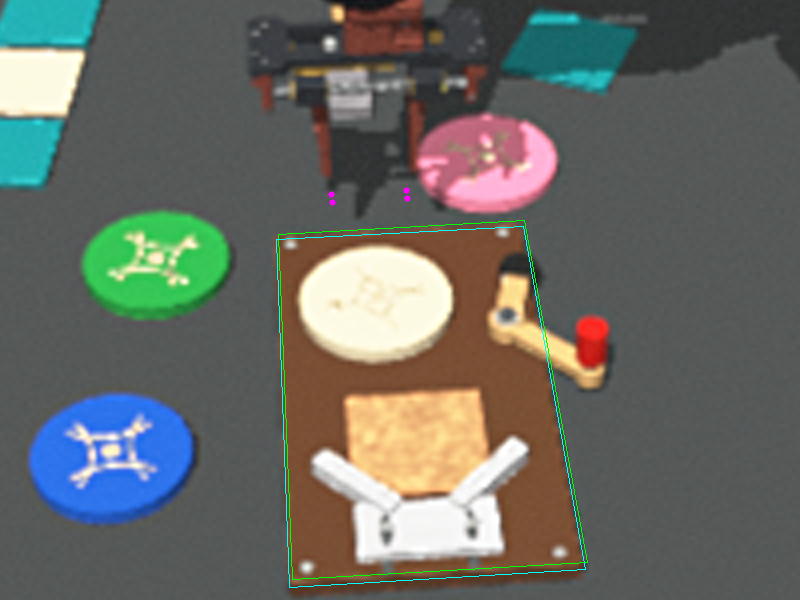

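```bash
python3 - <<'E'
from h import *
print(robot.tcp_to_tips,[a for a in dir(robot) if a[0]!='_'])
im=vision.read_camera("side");a=cv2.resize(im[125:175,215:290],None,fx=10,fy=10,interpolation=2)
s=sense()
from scipy.spatial.transform import Rotation as Ro
R=Ro.from_rotvec(s["ee_rot"]).as_matrix()
for sy in(1,-1):
  for sx in(-1,1):
    for z in(.0,.025):
      u=proj("side",s["position"]+R@np.array([.01*sx,.03*sy,z]))
      cv2.circle(a,(int((u[0]-215+.5)*10),int((u[1]-125+.5)*10)),3,(255,0,255) if z else (0,255,0),-1)
cv2.imwrite("pics/s2.png",a)
E
```

```text
0.025 ['MotionError', 'job_done', 'tcp_to_tips']
```

View pics/s2.png

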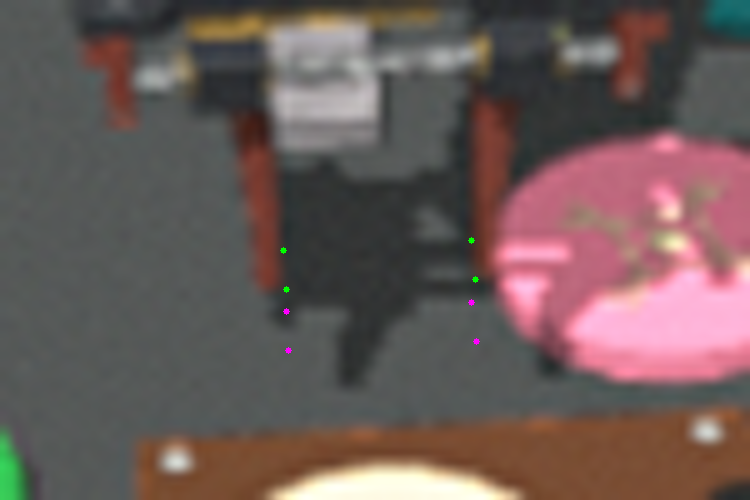

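>>> servo_tool(
  motion=[
    [[0,0,-1],[0,0,0]],
    [[0,0,-2.2],[0,0,0]],
    [[0,0,-3.4],[0,0,0]],
    [[0,0,-4.3],[0,0,0]],
    [[0,0,-4.9],[0,0,0]],
    [[0,0,-5.1],[0,0,0]],
    [[0,0,-5.1],[0,0,0]],
    [[0,0,-5.1],[0,0,0]],
  ],
)

```text
time_s: 3.92
position: [0.6555, -0.1094, 0.0497]
ee_rot: [-2.072, -2.362, 0.0]
wrist_force: [0.6, -0.6, -0.1]
finger_gap: 0.0601
```

>>> servo_tool(
  motion=[
    [[-0.03,0.2,0],[0,0,0]],
    [[-0.07,0.5,0],[0,0,0]],
    [[-0.1,0.8,0],[0,0,0]],
    [[-0.13,1.0,0],[0,0,0]],
    [[-0.16,1.2,0],[0,0,0]],
    [[-0.16,1.2,0],[0,0,0]],
  ],
)

```text
time_s: 4.42
position: [0.6537, -0.0968, 0.0499]
ee_rot: [-2.071, -2.362, -0.0]
wrist_force: [-0.0, -0.1, -0.9]
finger_gap: 0.06
```

```bash
cat > look.py <<'E'
from h import *
import sys
n=sys.argv[1]; s=sense();print(s["time_s"],s["position"],s["wrist_force"],s["torque"])
o=[]
for c,(x0,x1,y0,y1) in(("top",(180,320,160,270)),("side",(200,340,130,270))):
    im=vision.read_camera(c);cv2.imwrite(f"pics/raw_{c}{n}.png",im)
    o.append(cv2.resize(im[y0:y1,x0:x1],(400,int(400*(y1-y0)/(x1-x0))),interpolation=2))
h=max(q.shape[0] for q in o);o=[cv2.copyMakeBorder(q,0,h-q.shape[0],0,0,0) for q in o]
cv2.imwrite(f"pics/l{n}.png",np.hstack(o))
E
python3 look.py 3
```

```text
4.4167 [ 0.653663   -0.09676949  0.04987133] [-0.01956765 -0.051912   -0.9381003 ] [-0.07464741 -0.07189659 -0.01880741]
```

View pics/l3.png

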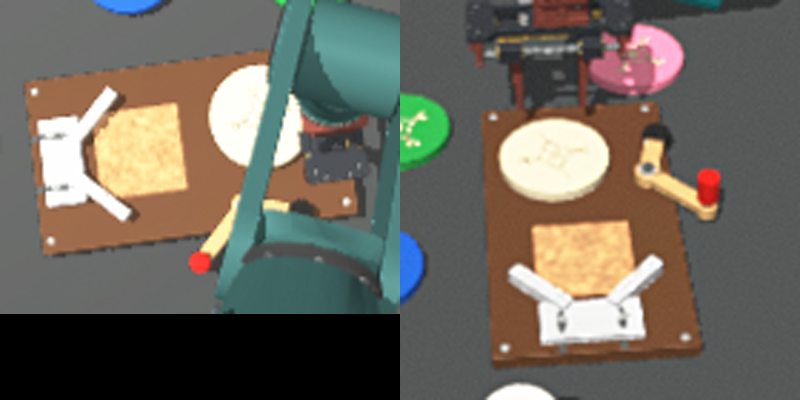

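>>> servo_tool(
  motion=[
    [[-0.03,0.2,0],[0,0,0]],
    [[-0.05,0.4,0],[0,0,0]],
    [[-0.08,0.6,0],[0,0,0]],
    [[-0.1,0.8,0],[0,0,0]],
    [[-0.13,1.0,0],[0,0,0]],
    [[-0.16,1.2,0],[0,0,0]],
    [[-0.18,1.4,0],[0,0,0]],
    [[-0.21,1.6,0],[0,0,0]],
  ],
)

```text
time_s: 5.18
position: [0.6516, -0.0812, 0.0497]
ee_rot: [-2.072, -2.362, 0.0]
wrist_force: [0.1, -1.1, 0.5]
finger_gap: 0.06
```

>>> servo_tool(
  motion=[
    [[-0.1,0.28,0],[0,0,0]],
    [[-0.2,0.57,0],[0,0,0]],
    [[-0.3,0.85,0],[0,0,0]],
    [[-0.4,1.14,0],[0,0,0]],
    [[-0.5,1.42,0],[0,0,0]],
    [[-0.6,1.7,0],[0,0,0]],
    [[-0.7,2.0,0],[0,0,0]],
    [[-0.8,2.28,0],[0,0,0]],
    [[-0.9,2.56,0],[0,0,0]],
    [[-1.0,2.84,0],[0,0,0]],
    [[-1.1,3.12,0],[0,0,0]],
    [[-1.2,3.4,0],[0,0,0]],
    [[-1.3,3.7,0],[0,0,0]],
    [[-1.4,3.98,0],[0,0,0]],
    [[-1.5,4.27,0],[0,0,0]],
    [[-1.6,4.55,0],[0,0,0]],
    [[-1.7,4.84,0],[0,0,0]],
    [[-1.8,5.1,0],[0,0,0]],
    [[-1.9,5.4,0],[0,0,0]],
    [[-2.0,5.7,0],[0,0,0]],
  ],
)

```text
time_s: 6.85
position: [0.6315, -0.0241, 0.0497]
ee_rot: [-2.072, -2.362, 0.0]
wrist_force: [0.1, 0.3, 0.1]
finger_gap: 0.0601
```

```bash
python3 look.py 4
```

```text
6.85 [ 0.63154192 -0.02409516  0.0497148 ] [0.08510052 0.31624203 0.05596018] [-0.02823884 -0.0648459   0.04420041]
```

View pics/l4.png

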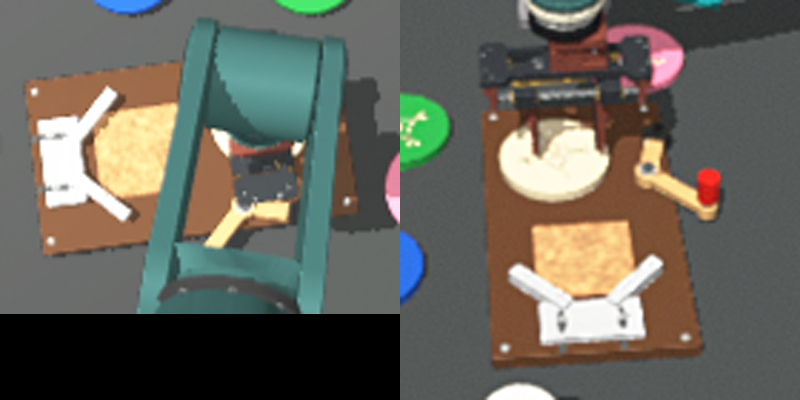

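The tile has not moved: the fingertips ride above it, so they stand higher than reported. I'll back off and feel for the bed.

>>> servo_tool(
  motion=[
    [[0,0,0.6],[0,0,0]],
    [[0,0,1.2],[0,0,0]],
    [[0.6,-2,1.4],[0,0,0]],
    [[1.4,-4.5,1.4],[0,0,0]],
    [[2.0,-7,1.4],[0,0,0]],
    [[2.2,-8.2,1.4],[0,0,0]],
    [[2.3,-8.7,1.2],[0,0,0]],
    [[2.3,-8.7,0.6],[0,0,0]],
    [[2.3,-8.7,0.1],[0,0,0]],
    [[2.3,-8.7,0],[0,0,0]],
    [[2.3,-8.7,0],[0,0,0]],
  ],
)

```text
time_s: 7.87
position: [0.6534, -0.1099, 0.0487]
ee_rot: [-2.069, -2.361, 0.001]
wrist_force: [-0.9, -0.0, -1.1]
finger_gap: 0.0602
```

>>> servo_tool(
  motion=[
    [[0,0,-0.1],[0,0,0]],
    [[0,0,-0.2],[0,0,0]],
    [[0,0,-0.3],[0,0,0]],
    [[0,0,-0.4],[0,0,0]],
    [[0,0,-0.4],[0,0,0]],
  ],
)

```text
time_s: 8.28
position: [0.6546, -0.1112, 0.0456]
ee_rot: [-2.071, -2.362, 0.0]
wrist_force: [-0.4, -1.1, 0.3]
finger_gap: 0.0599
```

>>> servo_tool(
  motion=[
    [[0,0,-0.1],[0,0,0]],
    [[0,0,-0.2],[0,0,0]],
    [[0,0,-0.3],[0,0,0]],
    [[0,0,-0.3],[0,0,0]],
  ],
)

```text
time_s: 8.62
position: [0.6545, -0.1114, 0.0425]
ee_rot: [-2.072, -2.361, 0.0]
wrist_force: [-0.1, -0.0, -0.3]
finger_gap: 0.0599
```

>>> servo_tool(
  motion=[
    [[0,0,-0.08],[0,0,0]],
    [[0,0,-0.16],[0,0,0]],
    [[0,0,-0.24],[0,0,0]],
    [[0,0,-0.24],[0,0,0]],
  ],
)

```text
time_s: 8.95
position: [0.6545, -0.1114, 0.0401]
ee_rot: [-2.072, -2.361, 0.0]
wrist_force: [0.0, -0.1, 0.1]
finger_gap: 0.0602
```

>>> servo_tool(
  motion=[
    [[0,0,-0.08],[0,0,0]],
    [[0,0,-0.16],[0,0,0]],
    [[0,0,-0.24],[0,0,0]],
    [[0,0,-0.24],[0,0,0]],
  ],
)

```text
time_s: 9.28
position: [0.6545, -0.1113, 0.0377]
ee_rot: [-2.071, -2.361, 0.0]
wrist_force: [-0.6, -0.1, 0.3]
finger_gap: 0.0601
```

```bash
python3 look.py 5
```

```text
9.2833 [ 0.65450264 -0.11134786  0.03772743] [-0.60565274 -0.05638028  0.25634213] [ 0.05359107 -0.06907385 -0.03959935]
```

View pics/l5.png

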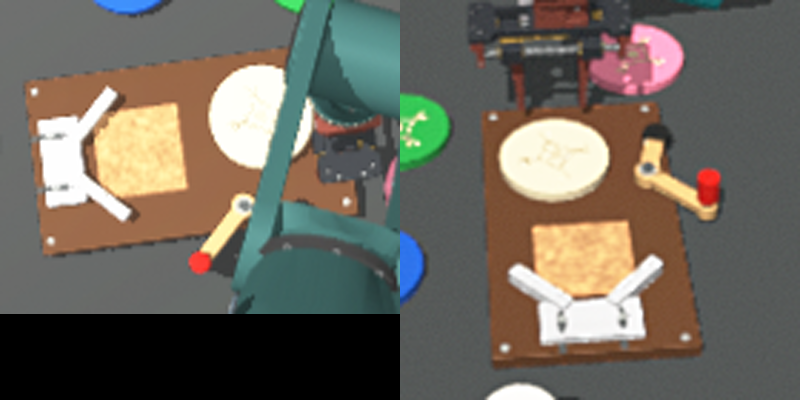

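```bash
python3 - <<'E'
import cv2
a=cv2.imread("pics/raw_side5.png")[135:200,220:300];cv2.imwrite("pics/s5.png",cv2.resize(a,None,fx=9,fy=9,interpolation=2))
E
```

```text
(no output)
```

View pics/s5.png

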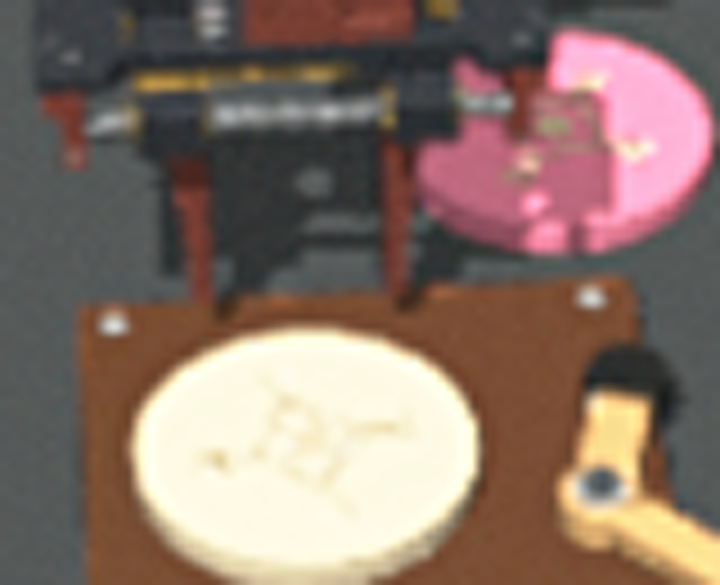

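```bash
python3 - <<'E'
from h import *
for u in((200,303),(402,300)):
  for z in(.018,.022,.027): print(z,at_z("side",(220+u[0]/9,135+u[1]/9),z))
from scipy.spatial.transform import Rotation as Ro
s=sense();R=Ro.from_rotvec(s["ee_rot"]).as_matrix()
for o in([.01,.03,.025],[.01,-.03,.025]):
  p=s["position"]+R@np.array(o);print(p,(proj("side",p)-[220,135])*9)
E
```

```text
0.018 [ 0.6905243  -0.11969978  0.018     ]
0.022 [ 0.68998937 -0.11501846  0.022     ]
0.027 [ 0.68932071 -0.1091668   0.027     ]
0.018 [ 0.61651098 -0.12501539  0.018     ]
0.022 [ 0.61625396 -0.1203141   0.022     ]
0.027 [ 0.6159327 -0.1144375  0.027    ]
[ 0.68304198 -0.0975656   0.01285276] [215.70030687 353.74913925]
[ 0.62355293 -0.1053792   0.01286624] [379.92865525 344.94094799]
```

>>> servo_tool(
  motion=[
    [[0,0,-0.08],[0,0,0]],
    [[0,0,-0.16],[0,0,0]],
    [[0,0,-0.24],[0,0,0]],
    [[0,0,-0.24],[0,0,0]],
  ],
)

```text
time_s: 9.72
position: [0.6545, -0.1113, 0.0353]
ee_rot: [-2.071, -2.361, 0.0]
wrist_force: [-0.3, 0.2, 0.7]
finger_gap: 0.0601
```

>>> servo_tool(
  motion=[
    [[0,0,-0.08],[0,0,0]],
    [[0,0,-0.16],[0,0,0]],
    [[0,0,-0.24],[0,0,0]],
    [[0,0,-0.24],[0,0,0]],
  ],
)

```text
time_s: 10.05
position: [0.6545, -0.1114, 0.0329]
ee_rot: [-2.072, -2.361, 0.0]
wrist_force: [-0.2, -0.1, 0.7]
finger_gap: 0.0599
```

>>> servo_tool(
  motion=[
    [[0,0,-0.08],[0,0,0]],
    [[0,0,-0.16],[0,0,0]],
    [[0,0,-0.16],[0,0,0]],
  ],
)

```text
time_s: 10.3
position: [0.6545, -0.1113, 0.0313]
ee_rot: [-2.071, -2.361, 0.0]
wrist_force: [-1.0, -0.3, -0.0]
finger_gap: 0.0601
```

>>> servo_tool(
  motion=[
    [[0,0,-0.08],[0,0,0]],
    [[0,0,-0.16],[0,0,0]],
    [[0,0,-0.16],[0,0,0]],
  ],
)

```text
time_s: 10.55
position: [0.6545, -0.1114, 0.0297]
ee_rot: [-2.072, -2.361, 0.0]
wrist_force: [-0.2, -0.3, 0.7]
finger_gap: 0.0602
```

```bash
python3 look.py 6; python3 - <<'E'
import cv2
a=cv2.imread("pics/raw_side6.png")[135:200,220:300];cv2.imwrite("pics/s6.png",cv2.resize(a,None,fx=9,fy=9,interpolation=2))
E
```

```text
10.55 [ 0.6545292  -0.11136195  0.02974955] [-0.17294549 -0.32973644  0.68773576] [-0.04162514 -0.0712425   0.02603888]
```

View pics/s6.png

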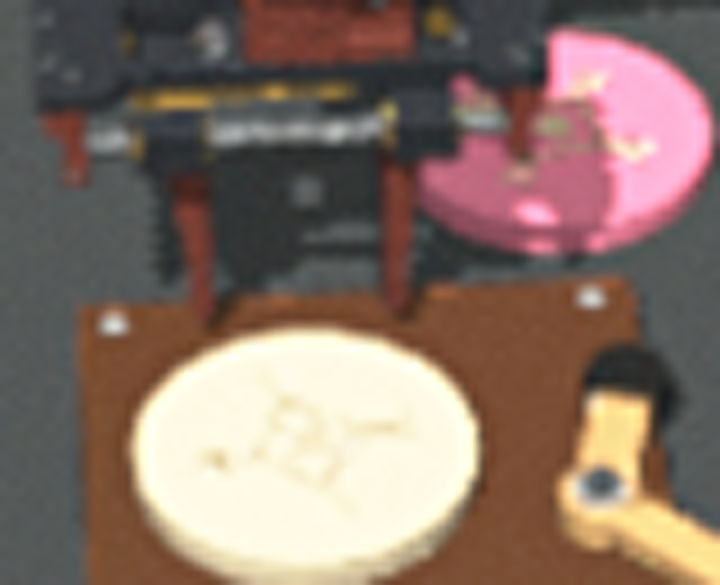

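>>> servo_tool(
  motion=[
    [[0,0,-0.08],[0,0,0]],
    [[0,0,-0.16],[0,0,0]],
    [[0,0,-0.16],[0,0,0]],
  ],
)

```text
time_s: 10.9
position: [0.6545, -0.1113, 0.0281]
ee_rot: [-2.072, -2.361, 0.0]
wrist_force: [-0.4, -0.1, 0.1]
finger_gap: 0.0599
```

>>> servo_tool(
  motion=[
    [[0,0,-0.08],[0,0,0]],
    [[0,0,-0.16],[0,0,0]],
    [[0,0,-0.16],[0,0,0]],
  ],
)

```text
time_s: 11.15
position: [0.6545, -0.1113, 0.0265]
ee_rot: [-2.072, -2.361, 0.0]
wrist_force: [-0.6, 0.4, -0.2]
finger_gap: 0.06
```

>>> servo_tool(
  motion=[
    [[0,0,-0.1],[0,0,0]],
    [[0,0,-0.2],[0,0,0]],
    [[0,0,-0.2],[0,0,0]],
  ],
)

```text
time_s: 11.4
position: [0.6545, -0.1113, 0.0245]
ee_rot: [-2.071, -2.361, 0.0]
wrist_force: [0.6, -0.7, -0.3]
finger_gap: 0.0599
```

>>> servo_tool(
  motion=[
    [[0,0,-0.1],[0,0,0]],
    [[0,0,-0.2],[0,0,0]],
    [[0,0,-0.2],[0,0,0]],
  ],
)

```text
time_s: 11.65
position: [0.6545, -0.1114, 0.0225]
ee_rot: [-2.071, -2.361, 0.0]
wrist_force: [-0.6, -0.7, 0.4]
finger_gap: 0.0601
```

```bash
python3 look.py 7; python3 - <<'E'
import cv2
a=cv2.imread("pics/raw_side7.png")[135:200,220:300];cv2.imwrite("pics/s7.png",cv2.resize(a,None,fx=9,fy=9,interpolation=2))
E
```

```text
11.65 [ 0.65448222 -0.11135559  0.02247765] [-0.59092483 -0.74057185  0.40469305] [-0.0885432  -0.0795008   0.00928259]
```

View pics/s7.png

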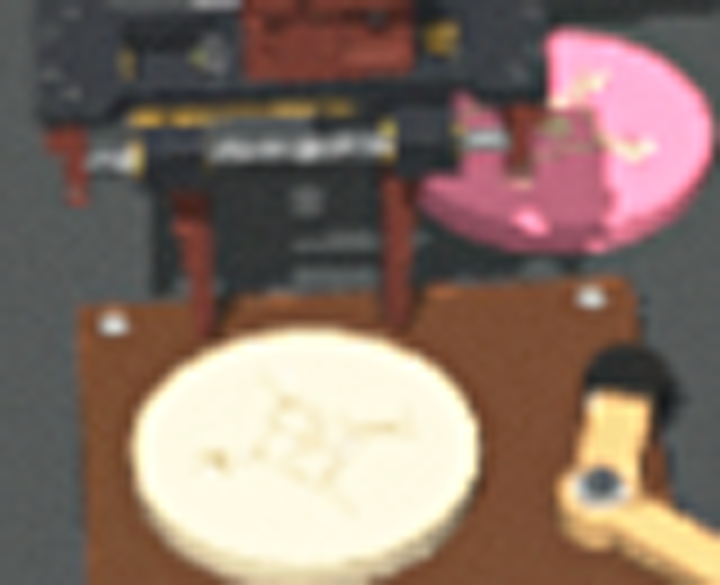

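>>> servo_tool(
  motion=[
    [[0,0,-0.1],[0,0,0]],
    [[0,0,-0.2],[0,0,0]],
    [[0,0,-0.2],[0,0,0]],
  ],
)

```text
time_s: 12.0
position: [0.6545, -0.1114, 0.0205]
ee_rot: [-2.072, -2.361, 0.0]
wrist_force: [-0.3, 0.8, 0.6]
finger_gap: 0.0599
```

>>> servo_tool(
  motion=[
    [[0,0,-0.1],[0,0,0]],
    [[0,0,-0.15],[0,0,0]],
    [[0,0,-0.15],[0,0,0]],
  ],
)

```text
time_s: 12.25
position: [0.6546, -0.1114, 0.0191]
ee_rot: [-2.072, -2.361, 0.0]
wrist_force: [0.4, -0.6, 0.5]
finger_gap: 0.0598
```

>>> servo_tool(
  motion=[
    [[0,0,-0.07],[0,0,0]],
    [[0,0,-0.15],[0,0,0]],
    [[0,0,-0.15],[0,0,0]],
  ],
)

```text
time_s: 12.5
position: [0.6546, -0.1114, 0.0176]
ee_rot: [-2.072, -2.361, 0.0]
wrist_force: [-1.3, -1.0, 0.0]
finger_gap: 0.0599
```

>>> servo_tool(
  motion=[
    [[0,0,-0.07],[0,0,0]],
    [[0,0,-0.15],[0,0,0]],
    [[0,0,-0.15],[0,0,0]],
  ],
)

```text
time_s: 12.75
position: [0.6547, -0.1114, 0.0165]
ee_rot: [2.072, 2.362, -0.0]
wrist_force: [-0.9, 0.5, 2.9]
finger_gap: 0.0599
```

The fingertips touched the bed at a reported TCP z of 16.5 mm. So they stand about 1 mm above the reported TCP, where 25 mm ahead of it was given. I'll raise 4 mm and push again.

>>> servo_tool(
  motion=[
    [[0,0,0.2],[0,0,0]],
    [[0,0,0.4],[0,0,0]],
    [[-0.03,0.25,0.4],[0,0,0]],
    [[-0.07,0.5,0.4],[0,0,0]],
    [[-0.1,0.8,0.4],[0,0,0]],
    [[-0.14,1.1,0.4],[0,0,0]],
    [[-0.18,1.4,0.4],[0,0,0]],
    [[-0.22,1.65,0.4],[0,0,0]],
    [[-0.25,1.9,0.4],[0,0,0]],
    [[-0.28,2.15,0.4],[0,0,0]],
    [[-0.32,2.4,0.4],[0,0,0]],
    [[-0.35,2.65,0.4],[0,0,0]],
    [[-0.38,2.9,0.4],[0,0,0]],
    [[-0.42,3.15,0.4],[0,0,0]],
  ],
)

```text
time_s: 13.92
position: [0.6504, -0.0798, 0.0202]
ee_rot: [-2.072, -2.362, 0.0]
wrist_force: [0.4, -1.7, -0.6]
finger_gap: 0.0602
```

```bash
python3 look.py 8
```

```text
13.9167 [ 0.65037794 -0.079768    0.02021561] [ 0.44107463 -1.66867778 -0.57160467] [-0.31678414 -0.10377208 -0.03689019]
```

View pics/l8.png

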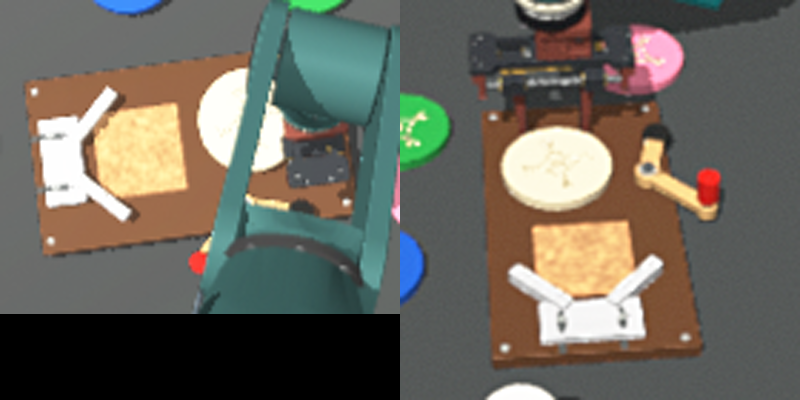

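>>> servo_tool(
  motion=[
    [[-0.16,0.38,0],[0,0,0]],
    [[-0.32,0.76,0],[0,0,0]],
    [[-0.48,1.15,0],[0,0,0]],
    [[-0.64,1.53,0],[0,0,0]],
    [[-0.8,1.91,0],[0,0,0]],
    [[-0.96,2.29,0],[0,0,0]],
    [[-1.12,2.67,0],[0,0,0]],
    [[-1.28,3.06,0],[0,0,0]],
    [[-1.44,3.44,0],[0,0,0]],
    [[-1.6,3.82,0],[0,0,0]],
    [[-1.76,4.2,0],[0,0,0]],
    [[-1.92,4.58,0],[0,0,0]],
    [[-2.08,4.97,0],[0,0,0]],
    [[-2.24,5.35,0],[0,0,0]],
    [[-2.4,5.73,0],[0,0,0]],
    [[-2.56,6.11,0],[0,0,0]],
    [[-2.72,6.5,0],[0,0,0]],
    [[-2.88,6.88,0],[0,0,0]],
    [[-3.04,7.26,0],[0,0,0]],
    [[-3.2,7.64,0],[0,0,0]],
  ],
)

```text
time_s: 15.68
position: [0.6183, -0.0031, 0.0202]
ee_rot: [-2.072, -2.362, 0.0]
wrist_force: [-0.2, -1.5, -1.0]
finger_gap: 0.0601
```

```bash
python3 look.py 9
```

```text
15.6833 [ 0.61827212 -0.00311557  0.0202276 ] [-0.17473218 -1.47899362 -1.02761298] [-0.25156955 -0.14741515 -0.02020866]
```

View pics/l9.png

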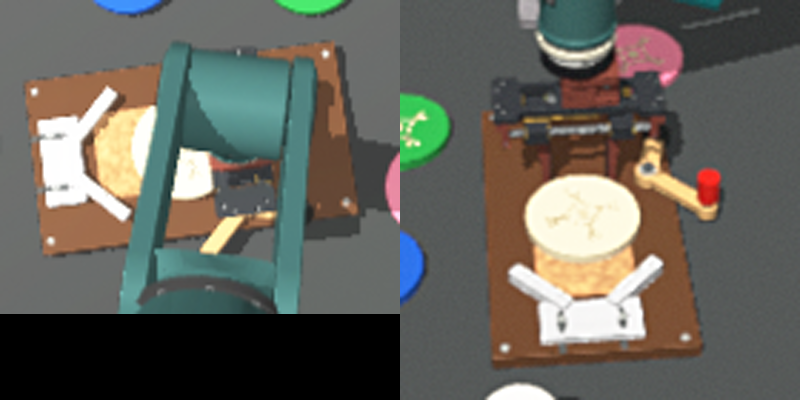

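>>> servo_tool(
  motion=[
    [[-0.03,0.25,0],[0,0,0]],
    [[-0.07,0.5,0],[0,0,0]],
    [[-0.1,0.75,0],[0,0,0]],
    [[-0.13,1.0,0],[0,0,0]],
    [[-0.17,1.25,0],[0,0,0]],
    [[-0.2,1.5,0],[0,0,0]],
    [[-0.23,1.75,0],[0,0,0]],
    [[-0.26,2.0,0],[0,0,0]],
    [[-0.3,2.25,0],[0,0,0]],
    [[-0.33,2.5,0],[0,0,0]],
    [[-0.36,2.75,0],[0,0,0]],
    [[-0.4,3.0,0],[0,0,0]],
    [[-0.43,3.25,0],[0,0,0]],
    [[-0.46,3.5,0],[0,0,0]],
    [[-0.5,3.75,0],[0,0,0]],
    [[-0.53,4.0,0],[0,0,0]],
    [[-0.56,4.25,0],[0,0,0]],
    [[-0.57,4.35,0],[0,0,0]],
    [[-0.58,4.4,0],[0,0,0]],
  ],
)

```text
time_s: 17.37
position: [0.6126, 0.0408, 0.0202]
ee_rot: [-2.071, -2.362, 0.0]
wrist_force: [0.2, -1.8, -0.7]
finger_gap: 0.0601
```

```bash
python3 look.py 10; python3 - <<'E'
import cv2
a=cv2.imread("pics/raw_side10.png")[160:260,220:320];cv2.imwrite("pics/s10.png",cv2.resize(a,None,fx=6,fy=6,interpolation=2))
E
```

```text
17.3667 [0.61259667 0.04076284 0.02019542] [ 0.23839242 -1.81685372 -0.67233676] [-0.29994729 -0.12272535  0.00065754]
```

View pics/s10.png

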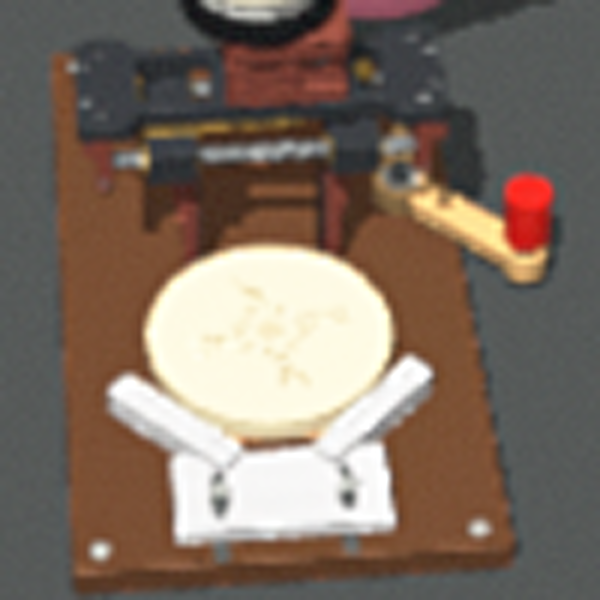

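Tile is centred and about 10 mm from the V in the side picture. I'll advance in small steps and watch the force.

>>> servo_tool(
  motion=[
    [[-0.01,0.1,0],[0,0,0]],
    [[-0.03,0.2,0],[0,0,0]],
    [[-0.04,0.3,0],[0,0,0]],
    [[-0.05,0.4,0],[0,0,0]],
    [[-0.07,0.5,0],[0,0,0]],
    [[-0.08,0.6,0],[0,0,0]],
  ],
)

```text
time_s: 17.97
position: [0.6118, 0.0466, 0.0202]
ee_rot: [-2.072, -2.362, 0.0]
wrist_force: [0.5, -2.6, 0.8]
finger_gap: 0.0603
```

>>> servo_tool(
  motion=[
    [[-0.01,0.07,0],[0,0,0]],
    [[-0.02,0.15,0],[0,0,0]],
    [[-0.03,0.22,0],[0,0,0]],
  ],
)

```text
time_s: 18.22
position: [0.6123, 0.0483, 0.0203]
ee_rot: [2.07, 2.361, 0.0]
wrist_force: [2.5, -4.6, -0.8]
finger_gap: 0.0601
```

>>> servo_tool(
  motion=[
    [[-0.01,0.07,0],[0,0,0]],
    [[-0.02,0.15,0],[0,0,0]],
  ],
)

```text
time_s: 18.38
position: [0.6129, 0.0493, 0.0205]
ee_rot: [2.069, 2.36, 0.001]
wrist_force: [3.7, -5.7, -1.3]
finger_gap: 0.0603
```

Reaction on the tool has a +x part, so the tile bears on the near face only. I'll shift the fingers 2–3 mm toward +x and feel again.

>>> servo_tool(
  motion=[
    [[0.07,-0.03,0],[0,0,0]],
    [[0.14,-0.03,0],[0,0,0]],
    [[0.21,-0.03,0],[0,0,0]],
    [[0.28,-0.03,0],[0,0,0]],
    [[0.28,-0.03,0],[0,0,0]],
  ],
)

```text
time_s: 18.8
position: [0.6138, 0.0499, 0.0202]
ee_rot: [-2.071, -2.361, 0.001]
wrist_force: [-0.9, -2.5, 0.2]
finger_gap: 0.0602
```

>>> servo_tool(
  motion=[
    [[-0.01,0.07,0],[0,0,0]],
    [[-0.02,0.14,0],[0,0,0]],
    [[-0.02,0.14,0],[0,0,0]],
  ],
)

```text
time_s: 19.05
position: [0.6139, 0.0504, 0.0202]
ee_rot: [2.07, 2.362, -0.002]
wrist_force: [1.2, -7.5, 0.8]
finger_gap: 0.0599
```

>>> servo_tool(
  motion=[
    [[-0.01,0.06,0],[0,0,0]],
    [[-0.01,0.06,0],[0,0,0]],
    [[-0.01,0.06,0],[0,0,0]],
    [[-0.01,0.06,0],[0,0,0]],
  ],
)

```text
time_s: 19.38
position: [0.6139, 0.0504, 0.0202]
ee_rot: [2.07, 2.361, -0.003]
wrist_force: [0.5, -8.7, -0.3]
finger_gap: 0.0603
```

```bash
python3 look.py 11; python3 - <<'E'
import cv2
a=cv2.imread("pics/raw_side11.png")[160:260,220:320];cv2.imwrite("pics/s11.png",cv2.resize(a,None,fx=6,fy=6,interpolation=2))
E
```

```text
19.3833 [0.61390584 0.05044255 0.02024763] [ 0.48389445 -8.67182615 -0.33379292] [-1.68279735 -0.18219395  0.12975129]
```

View pics/s11.png

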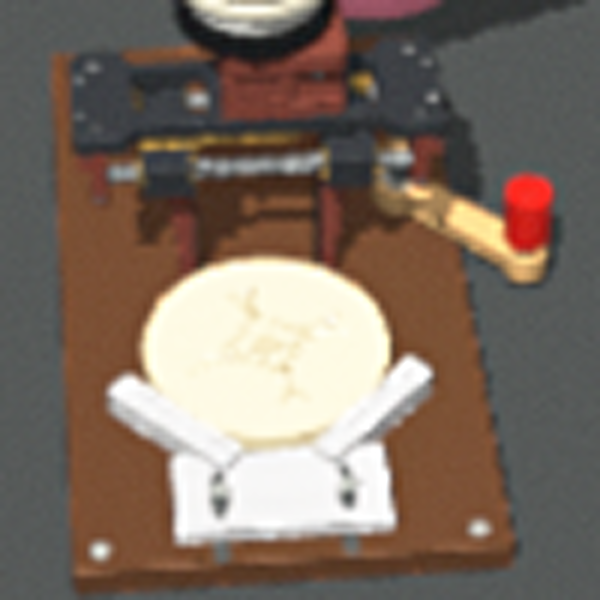

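The tile is home: the force rises with no further travel (−8.7 N along the bed, sideways below 1 N). I'll back off and locate the knob.

>>> servo_tool(
  motion=[
    [[0.03,-0.2,0],[0,0,0]],
    [[0.1,-0.8,0],[0,0,0]],
    [[0.2,-1.6,0.3],[0,0,0]],
    [[0.3,-2.4,1.5],[0,0,0]],
    [[0.3,-2.5,4],[0,0,0]],
    [[0.3,-2.5,7],[0,0,0]],
    [[0.3,-2.5,9],[0,0,0]],
    [[0.3,-2.5,9.5],[0,0,0]],
  ],
)

```text
time_s: 20.15
position: [0.6196, 0.0263, 0.12]
ee_rot: [2.069, 2.357, 0.007]
wrist_force: [0.1, -0.3, 0.5]
finger_gap: 0.0604
```

```bash
python3 - <<'E'
from h import *
s=sense();print(s["time_s"],s["position"])
t=lambda u,v:(170+u/4.4-.4,150+v/4.4-.4)
k=at_z("top",t(350,448),.072)[:2];n=at_z("top",t(507,370),.031)[:2];p=at_z("top",t(418,360),.030)[:2]
print("knob",k,"nose",n,"piv",p)
ks=at_z("side",(160+592/4-.4,130+243/4-.4),.072)[:2];ps=at_z("side",(160+507/4,130+236/4),.030)[:2];print("side knob",ks,"piv",ps)
for a,b in((k,p),(n,p),(ks,ps),(n,np.array([.542,-.013])),(k,np.array([.542,-.013]))):
    d=a-b;print(np.hypot(*d),np.degrees(np.arctan2(d[1],d[0])))
E
python3 look.py 12
```

```text
20.15 [0.61963295 0.02631233 0.12000529]
knob [0.47822321 0.03830393] nose [ 0.53503494 -0.07701091] piv [ 0.54221937 -0.01062539]
side knob [0.47992599 0.03337831] piv [ 0.54178673 -0.01497527]
0.08055797626724502 142.59967783827392
0.06677313895245868 -96.1766717855549
0.07851636682439603 141.9869602325169
0.06438872692745777 -96.2099544896662
0.08185091962956514 141.1857751866022
20.15 [0.61963295 0.02631233 0.12000529] [ 0.09311269 -0.278563    0.54785215] [-0.04303495 -0.0919911   0.01967585]
```

View pics/l12.png

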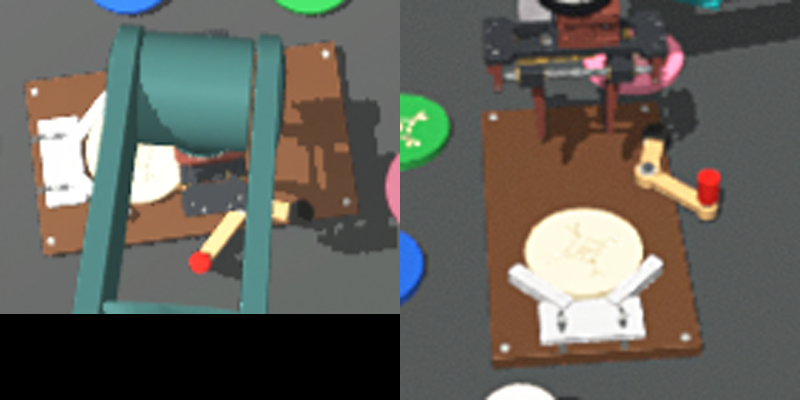

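>>> servo_tool(
  motion=[
    [[-2.5,0.2,0],[0,0,0]],
    [[-6,0.4,0],[0,0,0]],
    [[-9.5,0.7,0],[0,0,0]],
    [[-12.5,0.9,0],[0,0,0]],
    [[-14,1.0,-1],[0,0,0]],
    [[-14,1.0,-2],[0,0,0]],
    [[-14,1.0,-2],[0,0,0]],
  ],
)

```text
time_s: 20.83
position: [0.4731, 0.0371, 0.0929]
ee_rot: [-2.069, -2.358, 0.005]
wrist_force: [0.5, 0.3, -0.3]
finger_gap: 0.0597
```

```bash
python3 look.py 13; python3 - <<'E'
import cv2
a=cv2.imread("pics/raw_side13.png")[140:250,230:350];cv2.imwrite("pics/s13.png",cv2.resize(a,None,fx=5,fy=5,interpolation=2))
E
```

```text
20.8333 [0.47310015 0.03714335 0.09292599] [ 0.53249157  0.34972469 -0.25724162] [ 0.02991754 -0.04183037  0.00889654]
```

View pics/s13.png

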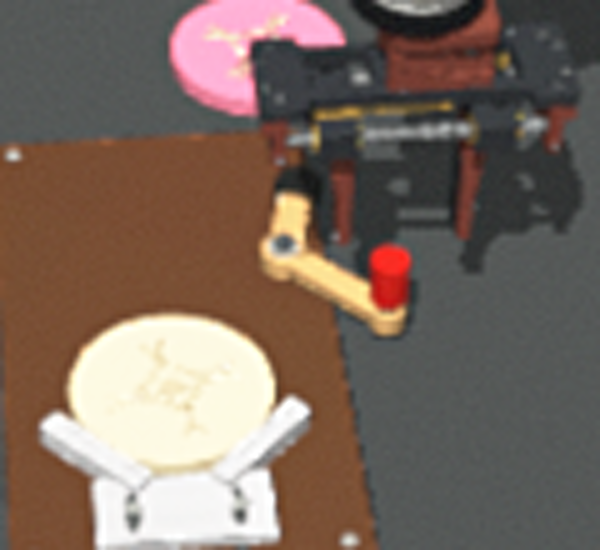

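>>> servo_tool(
  motion=[
    [[0.3,0.3,0],[0,0,0]],
    [[0.65,0.5,-0.2],[0,0,0]],
    [[0.65,0.5,-1.2],[0,0,0]],
    [[0.65,0.5,-2.2],[0,0,0]],
    [[0.65,0.5,-3.2],[0,0,0]],
    [[0.65,0.5,-4.2],[0,0,0]],
    [[0.65,0.5,-4.6],[0,0,0]],
    [[0.65,0.5,-4.6],[0,0,0]],
  ],
)

```text
time_s: 21.6
position: [0.482, 0.0419, 0.0476]
ee_rot: [-2.07, -2.36, 0.003]
wrist_force: [0.4, -0.9, 0.5]
finger_gap: 0.06
```

```bash
python3 look.py 14; python3 - <<'E'
import cv2
a=cv2.imread("pics/raw_side14.png")[140:250,230:350];cv2.imwrite("pics/s14.png",cv2.resize(a,None,fx=5,fy=5,interpolation=2))
E
```

```text
21.6 [0.48196011 0.04192739 0.04762779] [ 0.40015157 -0.8681088   0.49582584] [-0.04490505 -0.04602317 -0.0102348 ]
```

View pics/s14.png

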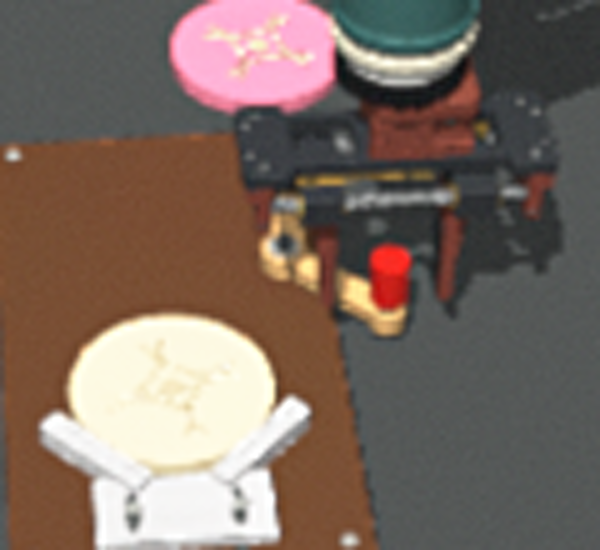

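The fingers straddle the knob (finger columns 328 and 448, knob 390). I'll close on it.

>>> servo_tool(
  motion=[
    [[0,0,0],[0,0,0]],
    [[0,0,0],[0,0,0]],
    [[0,0,0],[0,0,0]],
    [[0,0,0],[0,0,0]],
    [[0,0,0],[0,0,0]],
    [[0,0,0],[0,0,0]],
  ],
  gripper=2.0,
)

```text
time_s: 22.2
position: [0.4809, 0.042, 0.049]
ee_rot: [-2.069, -2.359, 0.004]
wrist_force: [-3.5, 2.0, 4.1]
finger_gap: 0.0234
```

```bash
python3 - <<'E'
import numpy as np
c=np.array([54.3,-.9]);f=lambda a:c+8*np.array([np.cos(np.radians(a)),np.sin(np.radians(a))])
for a in list(range(141,206,4))+list(range(205,275,4)): print(a,np.round(f(a)-f(141),2).tolist(),np.round(f(a)-f(205),2).tolist())
E
```

```text
141 [0.0, 0.0] [1.03, 8.42]
145 [-0.34, -0.45] [0.7, 7.97]
149 [-0.64, -0.91] [0.39, 7.5]
153 [-0.91, -1.4] [0.12, 7.01]
157 [-1.15, -1.91] [-0.11, 6.51]
161 [-1.35, -2.43] [-0.31, 5.99]
165 [-1.51, -2.96] [-0.48, 5.45]
169 [-1.64, -3.51] [-0.6, 4.91]
173 [-1.72, -4.06] [-0.69, 4.36]
177 [-1.77, -4.62] [-0.74, 3.8]
181 [-1.78, -5.17] [-0.75, 3.24]
185 [-1.75, -5.73] [-0.72, 2.68]
189 [-1.68, -6.29] [-0.65, 2.13]
193 [-1.58, -6.83] [-0.54, 1.58]
197 [-1.43, -7.37] [-0.4, 1.04]
201 [-1.25, -7.9] [-0.22, 0.51]
205 [-1.03, -8.42] [0.0, 0.0]
205 [-1.03, -8.42] [0.0, 0.0]
209 [-0.78, -8.91] [0.25, -0.5]
213 [-0.49, -9.39] [0.54, -0.98]
217 [-0.17, -9.85] [0.86, -1.43]
221 [0.18, -10.28] [1.21, -1.87]
225 [0.56, -10.69] [1.59, -2.28]
229 [0.97, -11.07] [2.0, -2.66]
233 [1.4, -11.42] [2.44, -3.01]
237 [1.86, -11.74] [2.89, -3.33]
241 [2.34, -12.03] [3.37, -3.62]
245 [2.84, -12.29] [3.87, -3.87]
249 [3.35, -12.5] [4.38, -4.09]
253 [3.88, -12.69] [4.91, -4.27]
257 [4.42, -12.83] [5.45, -4.41]
261 [4.97, -12.94] [6.0, -4.52]
265 [5.52, -13.0] [6.55, -4.59]
269 [6.08, -13.03] [7.11, -4.62]
273 [6.64, -13.02] [7.67, -4.61]
```

>>> servo_tool(
  motion=[
    [[-0.17,-0.22,0],[0,0,0]],
    [[-0.34,-0.45,0],[0,0,0]],
    [[-0.64,-0.91,0],[0,0,0]],
    [[-0.91,-1.4,0],[0,0,0]],
    [[-1.15,-1.91,0],[0,0,0]],
    [[-1.35,-2.43,0],[0,0,0]],
    [[-1.51,-2.96,0],[0,0,0]],
    [[-1.64,-3.51,0],[0,0,0]],
  ],
)

```text
time_s: 22.87
position: [0.4642, 0.0078, 0.049]
ee_rot: [-2.069, -2.358, 0.002]
wrist_force: [-4.7, 4.8, 5.4]
finger_gap: 0.0234
```

>>> servo_tool(
  motion=[
    [[-0.15,-0.55,0.1],[0,0,0]],
    [[-0.23,-1.11,0.1],[0,0,0]],
    [[-0.24,-1.66,0.1],[0,0,0]],
    [[-0.21,-2.22,0.1],[0,0,0]],
    [[-0.14,-2.78,0.1],[0,0,0]],
    [[-0.04,-3.32,0.1],[0,0,0]],
    [[0.11,-3.86,0.1],[0,0,0]],
    [[0.29,-4.39,0.1],[0,0,0]],
    [[0.51,-4.91,0.1],[0,0,0]],
  ],
)

```text
time_s: 23.62
position: [0.4699, -0.0426, 0.0494]
ee_rot: [-2.069, -2.359, 0.004]
wrist_force: [-4.2, 2.4, -11.7]
finger_gap: 0.0237
```

```bash
python3 look.py 15
```

```text
23.6167 [ 0.46986444 -0.042622    0.0493789 ] [ -4.20596824   2.35350061 -11.73769658] [ 0.32595683  0.70719701 -0.02022261]
```

View pics/l15.png

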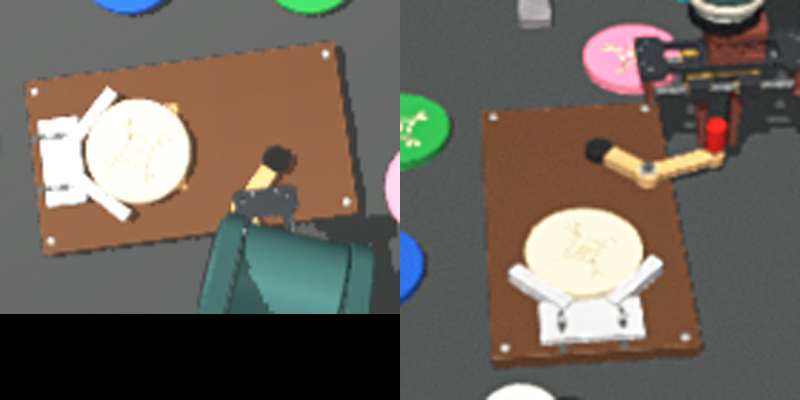

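>>> servo_tool(
  motion=[
    [[0.25,-0.5,-0.06],[0,0,0]],
    [[0.54,-0.98,-0.06],[0,0,0]],
    [[0.86,-1.43,-0.06],[0,0,0]],
    [[1.21,-1.87,-0.06],[0,0,0]],
    [[1.59,-2.28,-0.06],[0,0,0]],
    [[2.0,-2.66,-0.06],[0,0,0]],
    [[2.44,-3.01,-0.06],[0,0,0]],
    [[2.89,-3.33,-0.06],[0,0,0]],
    [[3.37,-3.62,-0.06],[0,0,0]],
    [[3.87,-3.87,-0.06],[0,0,0]],
  ],
)

```text
time_s: 24.55
position: [0.5099, -0.0821, 0.0493]
ee_rot: [-2.071, -2.361, 0.003]
wrist_force: [-5.0, -1.4, -9.0]
finger_gap: 0.0234
```

```bash
python3 look.py 16
```

```text
24.55 [ 0.5098692  -0.08208663  0.04933484] [-4.9541177  -1.35340147 -8.95449507] [-0.26482516  0.74330382  0.01030855]
```

View pics/l16.png

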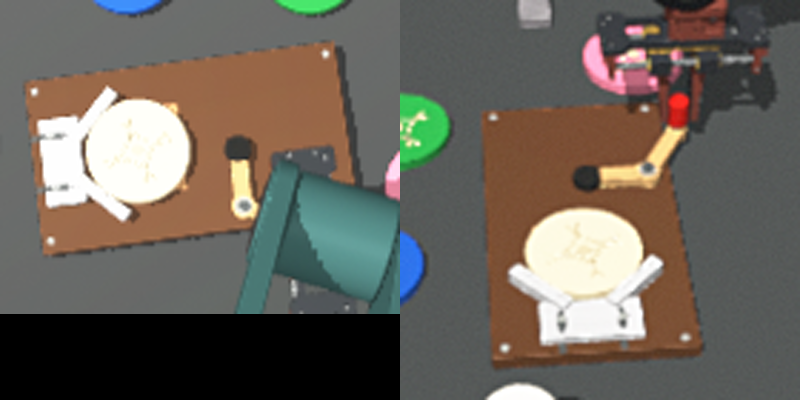

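>>> servo_tool(
  motion=[
    [[0.51,-0.22,-0.05],[0,0,0]],
    [[1.04,-0.4,-0.05],[0,0,0]],
    [[1.58,-0.54,-0.05],[0,0,0]],
    [[2.13,-0.65,-0.05],[0,0,0]],
    [[2.68,-0.72,-0.05],[0,0,0]],
    [[3.24,-0.75,-0.05],[0,0,0]],
    [[3.8,-0.74,-0.05],[0,0,0]],
  ],
)

```text
time_s: 25.23
position: [0.5494, -0.0888, 0.0493]
ee_rot: [2.071, 2.361, -0.0]
wrist_force: [-2.7, -2.1, -6.4]
finger_gap: 0.0235
```

```bash
python3 look.py 17; python3 - <<'E'
import cv2
a=cv2.imread("pics/raw_top17.png")[180:245,190:290];cv2.imwrite("pics/t17.png",cv2.resize(a,None,fx=7,fy=7,interpolation=2))
E
```

```text
25.2333 [ 0.54935031 -0.08876532  0.04925508] [-2.73138148 -2.12683567 -6.4436967 ] [-0.32881334  0.67016538  0.00103608]
```

View pics/t17.png

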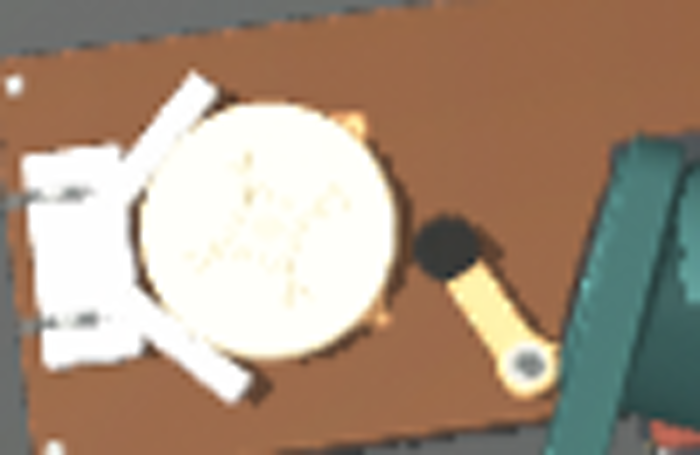

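>>> servo_tool(
  motion=[
    [[0.28,0.02,-0.03],[0,0,0]],
    [[0.56,0.05,-0.03],[0,0,0]],
    [[0.84,0.09,-0.03],[0,0,0]],
    [[1.11,0.14,-0.03],[0,0,0]],
  ],
)

```text
time_s: 25.67
position: [0.5603, -0.0871, 0.0492]
ee_rot: [2.071, 2.361, 0.0]
wrist_force: [-3.4, -1.7, -1.7]
finger_gap: 0.0236
```

>>> servo_tool(
  motion=[
    [[0.14,0.03,0],[0,0,0]],
    [[0.27,0.06,0],[0,0,0]],
  ],
)

```text
time_s: 25.83
position: [0.5631, -0.0864, 0.0492]
ee_rot: [2.071, 2.361, 0.001]
wrist_force: [-2.9, -2.2, 1.4]
finger_gap: 0.0234
```

>>> servo_tool(
  motion=[
    [[0.14,0.03,0],[0,0,0]],
    [[0.27,0.06,0],[0,0,0]],
  ],
)

```text
time_s: 26.0
position: [0.5656, -0.0857, 0.0491]
ee_rot: [2.072, 2.361, 0.0]
wrist_force: [-2.0, -0.4, 1.5]
finger_gap: 0.0234
```

```bash
python3 look.py 18; python3 - <<'E'
import cv2
a=cv2.imread("pics/raw_top18.png")[180:245,190:290];cv2.imwrite("pics/t18.png",cv2.resize(a,None,fx=7,fy=7,interpolation=2))
E
```

```text
26.0 [ 0.56559522 -0.08568505  0.04911751] [-2.04594888 -0.35270908  1.54341088] [-0.25282808  0.53231563 -0.02062603]
```

View pics/t18.png

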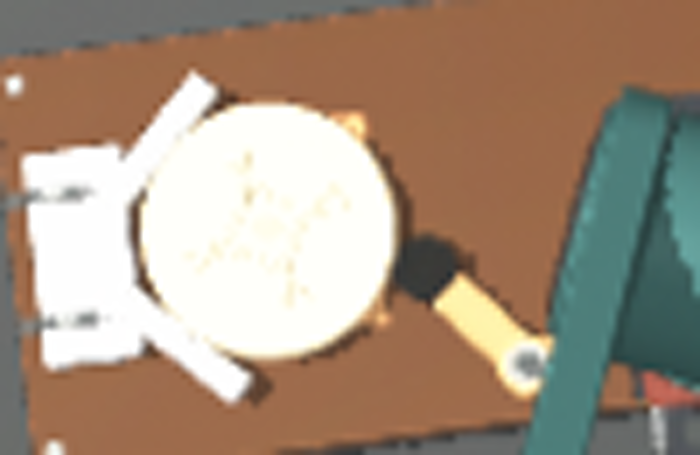

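>>> servo_tool(
  motion=[
    [[0.07,0.02,0],[0,0,0]],
    [[0.13,0.04,0],[0,0,0]],
    [[0.13,0.04,0],[0,0,0]],
  ],
)

```text
time_s: 26.35
position: [0.5668, -0.0853, 0.0491]
ee_rot: [2.072, 2.361, 0.0]
wrist_force: [-1.1, -1.9, 3.2]
finger_gap: 0.0233
```

>>> servo_tool(
  motion=[
    [[0.07,0.02,0],[0,0,0]],
    [[0.13,0.04,0],[0,0,0]],
    [[0.13,0.04,0],[0,0,0]],
  ],
)

```text
time_s: 26.6
position: [0.5672, -0.0852, 0.049]
ee_rot: [-2.071, -2.361, 0.002]
wrist_force: [-5.4, -1.9, 6.4]
finger_gap: 0.023
```

>>> servo_tool(
  motion=[
    [[0.06,0.02,0],[0,0,0]],
    [[0.13,0.04,0],[0,0,0]],
    [[0.13,0.04,0],[0,0,0]],
  ],
)

```text
time_s: 26.85
position: [0.5675, -0.0851, 0.049]
ee_rot: [-2.07, -2.361, 0.004]
wrist_force: [-7.2, -4.0, 8.3]
finger_gap: 0.0236
```

>>> servo_tool(
  motion=[
    [[0.05,0.01,-0.0],[0,0,0]],
    [[0.08,0.02,-0.0],[0,0,0]],
    [[0.08,0.02,0],[0,0,0]],
    [[0.08,0.02,0],[0,0,0]],
  ],
)

```text
time_s: 27.18
position: [0.5676, -0.0851, 0.049]
ee_rot: [-2.069, -2.36, 0.005]
wrist_force: [-9.3, -4.7, 10.0]
finger_gap: 0.0233
```

```bash
python3 look.py 19; python3 - <<'E'
import cv2
a=cv2.imread("pics/raw_top19.png")[180:245,190:290];cv2.imwrite("pics/t19.png",cv2.resize(a,None,fx=7,fy=7,interpolation=2))
E
```

```text
27.1833 [ 0.56762519 -0.08507717  0.04895572] [-9.28855302 -4.74523567 10.01401621] [-0.96123831  1.51111536 -0.00219402]
```

View pics/t19.png

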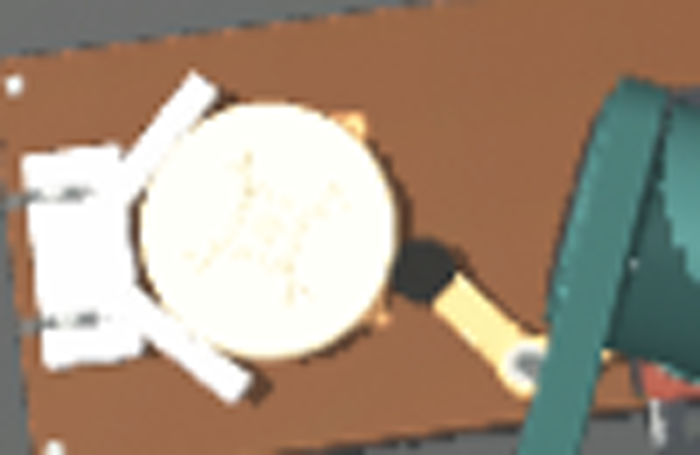

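>>> servo_tool(
  motion=[
    [[-0.07,-0.02,0],[0,0,0]],
    [[-0.14,-0.04,0.0],[0,0,0]],
    [[-0.2,-0.06,0],[0,0,0]],
    [[-0.2,-0.06,0],[0,0,0]],
  ],
)

```text
time_s: 27.62
position: [0.5675, -0.0851, 0.049]
ee_rot: [-2.071, -2.361, 0.001]
wrist_force: [-5.9, -1.4, 6.2]
finger_gap: 0.0235
```

>>> servo_tool(
  motion=[
    [[-0.07,-0.02,0],[0,0,0]],
    [[-0.14,-0.04,0],[0,0,0]],
    [[-0.14,-0.04,0],[0,0,0]],
  ],
)

```text
time_s: 27.87
position: [0.5673, -0.0852, 0.0491]
ee_rot: [2.071, 2.361, 0.002]
wrist_force: [-1.0, 2.1, 4.3]
finger_gap: 0.0232
```

>>> servo_tool(
  motion=[
    [[0,0,0],[0,0,0]],
    [[0,0,0],[0,0,0]],
    [[0,0,0],[0,0,0]],
    [[0,0,0],[0,0,0]],
    [[0,0,0],[0,0,0]],
  ],
  gripper=5.5,
)

```text
time_s: 28.28
position: [0.5666, -0.0854, 0.0487]
ee_rot: [-2.072, -2.362, 0.0]
wrist_force: [-0.6, 0.3, -0.2]
finger_gap: 0.0529
```

```bash
python3 look.py 20; python3 - <<'E'
import cv2
a=cv2.imread("pics/raw_top20.png")[180:245,190:290];cv2.imwrite("pics/t20.png",cv2.resize(a,None,fx=7,fy=7,interpolation=2))
E
```

```text
28.2833 [ 0.56663037 -0.08538763  0.04868482] [-0.63045728  0.3178954  -0.23428378] [-0.07414836 -0.09973781 -0.02924953]
```

View pics/l20.png

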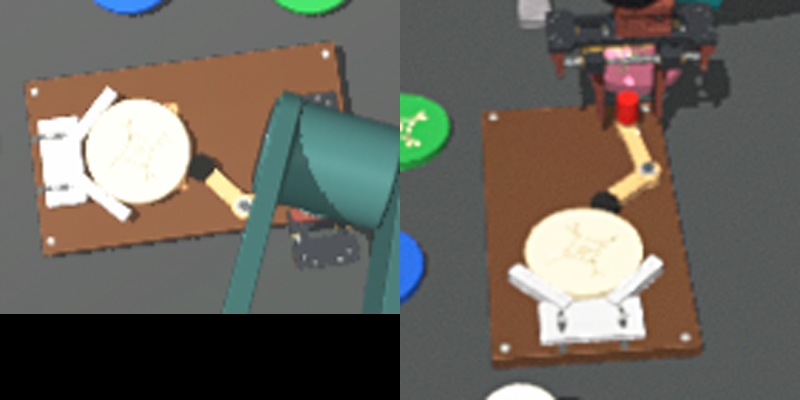

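>>> servo_tool(
  motion=[
    [[0,0,0.5],[0,0,0]],
    [[0,0,1.5],[0,0,0]],
    [[0,0,3],[0,0,0]],
    [[0,0,5],[0,0,0]],
    [[0,0,7],[0,0,0]],
    [[0,-1,9],[0,0,0]],
    [[0,-4,10],[0,0,0]],
    [[0,-7,10],[0,0,0]],
    [[0,-9,10],[0,0,0]],
    [[0,-9,10],[0,0,0]],
    [[0,-9,10],[0,0,0]],
  ],
)

```text
time_s: 29.3
position: [0.5666, -0.1762, 0.1497]
ee_rot: [2.074, 2.359, 0.001]
wrist_force: [-0.3, -0.3, -0.8]
finger_gap: 0.055
```

```bash
python3 look.py 21; python3 - <<'E'
import cv2,numpy as np
o=[]
for k in(11,12,19,20,21):
    a=cv2.imread(f"pics/raw_side{k}.png")
    m=(a[:,:,0]>150)&(a[:,:,2]>215)&(a[:,:,1]>200)
    m[:200]=0;m[242:]=0;m[:,:225]=0;m[:,300:]=0
    print(k,m.sum(),np.argwhere(m).mean(0))
a=cv2.imread("pics/raw_side21.png")[150:260,215:335];cv2.imwrite("pics/s21.png",cv2.resize(a,None,fx=5,fy=5,interpolation=2))
E
```

```text
29.3 [ 0.5666497  -0.17616555  0.14968039] [-0.30754607 -0.26460644 -0.82811772] [-0.05353797 -0.08374013 -0.05118773]
11 1394 [222.54734577 264.52439024]
12 1395 [222.55913978 264.5125448 ]
19 1394 [222.60832138 264.53299857]
20 1395 [222.58781362 264.5297491 ]
21 1386 [222.52525253 264.52092352]
```

View pics/l21.png

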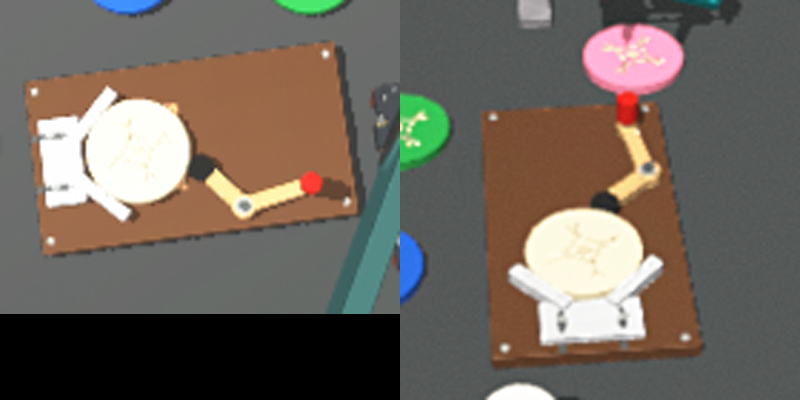

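View pics/s21.png

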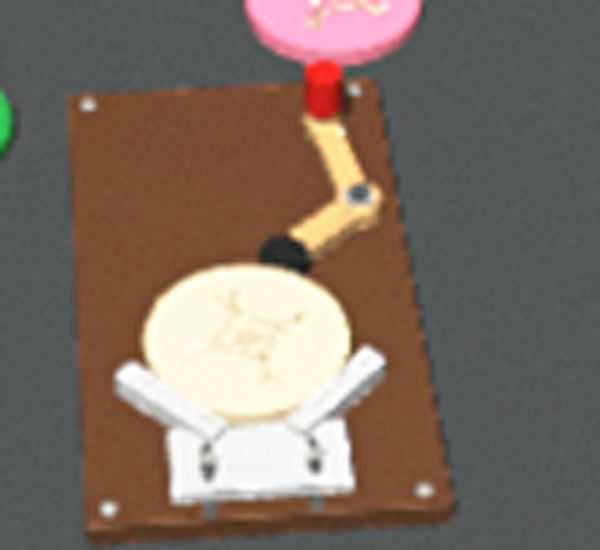

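```bash
python3 -c "
from h import *
print(robot.job_done(), sense()['time_s'])"
```

```text
the job is handed in; nothing more can be done
the job is handed in; nothing more can be done
```

I pushed the cream tile into the V, pressed it home on both faces, nipped it with the cam, backed the arm clear and handed the job in at about 29 s.

**Seating:** The tile first bore on the near face only, so I shifted the fingers about 3 mm sideways and pressed again. At the end the push was about 8.7 N, with less than 1 N sideways and no further travel, before the cam was near it.

**Clamping:** I gripped the red knob and swung the lever until the resistance at the knob rose from about 3 N to about 10 N. I then unloaded the arm and let go. The lever moved back only a few tenths of a millimetre.

**Last checks:** With the gripper clear, the tile sits centred against both faces with the nose on its rim. In the side picture it has stayed within about 0.1 pixel since it was seated. No bystander was touched as far as I saw; I did not measure their positions again.

**What disagreed or went unchecked:**
- **Fingertip height:** Contact with the bed showed the fingertips about 1 mm above the reported TCP, not 25 mm ahead of it as given. My first push therefore passed over the tile without touching it, and I redid it with the corrected height.
- **Camera mismatch:** My estimates of the jig's position from the two cameras differed by about 7 mm in y, so I relied on touch for the final position.
- **Nose force:** It cannot be measured directly. From the knob force I estimate roughly 8 to 24 N while pushing, and probably more than 5 N after letting go.

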